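Pull-test the gel-casting clips and set the tired one aside

TASK

The three spring clips in the check rack are for clamping gel-casting plates, and one of them has a tired spring and would leak. With all three standing in their bays, draw each pull card straight towards the front by about a centimetre, slowly and gently and not out of its clip, and compare how hard the clips hold. Then lift the clip that bites weakest out of the rack with its card still in it and stand it upright on the closed notebook to be written up; leave the two sound clips in their bays with their cards in, and do not disturb the timer and the sample bottle.

Things in the scene. Friction and masses are not known exactly. Their poses are not given: they have to be found in the camera images.
- rack: Check rack, fixed: grey metal plate 10 mm thick, x = -100 to +62 mm, y = -115 to +115 mm, with three bays 75 mm apart along y. Origin at the underside; rack -x is the front (robot's side), where the card grips lie. A notched fence 24 mm high above the plate at x = -9 to -1 mm stops the clips' shoulders and takes the pull; guides 8 mm high round each housing leave 2 mm play.
- bay1 (a point): Centre of the floor of the first bay (+y, leftmost seen from the robot), 10 mm above the worktop, axes as the rack. A clip stands over it (within 2.5 mm; it lifts straight up): housing, a dark steel block 28 (x) by 34 (y) by 58 mm high, taken from above by its flat y sides; two jaw arms forward to x = -50 mm (z = 6 to 40, |y| to 8.5 mm), rubber pads 16 mm long at their ends press on the card.
- bay2 (a point): The same point of the middle bay, with a clip like that of bay 1. Behind each housing two thumb levers with a coil spring between them flare out to x = 51 mm, |y| = 25 mm (z = 17 to 41 mm above the bay's floor): leave them alone, squeezing them opens the jaws. A clip weighs 0.14 to 0.21 kg.
- bay3 (a point): The same point of the third bay (-y, rightmost), with a clip like that of bay 1. How hard a clip bites cannot be seen. One of the three, another each time, has a tired spring: pulled slowly and straight, its card slides at about 2.5 to 6 N, those of the two sound clips only at about 8 to 16 N.
- card_1: White plastic pull card in the clip of bay 1, loose, 20 g. Origin under the centre of its finger grip, x as the rack's. Grip: block 24 (x) by 12 (y) by 36 mm high standing on the plate in front of the clip; take it across y. A strip 3 mm thick, z = 10 to 32 mm, reaches from it between the jaws to x = +58 mm. It starts 76 mm (+-1.5) in front of the bay's centre; at 108 mm it is out of the jaws.
- card_2: Pull card in the clip of bay 2, like card_1.
- card_3: Pull card in the clip of bay 3, like card_1.
- log_pad: Closed notebook lying flat, fixed, 210 mm (x) by 152 mm (y), cover 11 mm above the worktop; origin at the centre of its underside.
- timer: Bench timer, 66 x 66 x 19 mm, loose bystander lying flat; origin at the centre of its underside.
- bottle: Sample bottle, 61 mm across, 122 mm high, loose bystander; origin at the centre of its underside.

How it is judged:
By the outcome, as a careful person would: the job done as asked, in the order asked, and still so for the second after the job is handed in, with the robot touching nothing.
It also fails if it takes over 64 s, if anything falls off the work surface, if the arm or the gripper's body presses on something with over 40 N, if the wrist force passes 120 N, or if a joint passes its speed limit or range.

ROBOT

A 6-joint arm with a two-finger parallel gripper is mounted at the origin on the work surface; the furniture and walls round the work are solid. World frame = base frame: x ahead of the robot, y to its left, z up, the work surface at z = 0. Lengths are in m, angles in rad, forces in N, time in s.
With the tool pointing down it reaches from about 0.35 to 0.975 m from the base axis. Payload 7.1 kg.
Tool frame: the origin (TCP) lies midway between the tips of the shut fingers; the grasp point (between the pads) lies 19 mm behind it (grip_depth is the distance from the TCP to the grasp point, in m); z points along the fingers, y is the line along which they close (so a half turn about z gives the same grasp; the last joint's range is limited). The gripper opens to 88 mm and grips with 3 to 60 N. Pads are 20 mm wide; open, the fingers measure 115 mm over their backs; the gripper's body (75 mm by 178 mm) begins 61 mm behind the grasp point.
Start: joints at [1.307, 0.423, 1.63, -0, 1.089, -0.019], TCP at [0.151, 0.606, 0.223] pointing down, gripper open.
Joint ranges: [-3, 3], [-0.9, 2.11], [0.09, 2.58], [-1.31, 4.45], [0.11, 2.69], [-2.54, 2.54]. Speed limits (rad/s): [2.39, 2.39, 3.01, 3.14, 3.14, 3.14].

INTERFACE

Orientations are given as a rotation vector (axis times angle).
In Python, from station import state, camera, camera_params, sign_off, search_frame, trace, grip_depth gives the robot as it stands.
- The arm moves only by the tool step_arm, never from a script. Its arguments are lists of equal length, an entry for each row: "linear": the shift along the tool's x, y, z in cm, a list of three; "dr": the turn, a rotation vector about the tool's x, y, z in degrees, a list of three; "claw": the finger opening in cm, from 0 to 8.78. In form: {"linear": [[dx, dy, dz], ...], "dr": [[wx, wy, wz], ...], "claw": [claw, ...]}. A call has 1 to 10 rows; each row shifts and turns the commanded pose from where the row before left it, along the tool's axes as they then stand; what a row does not reach is not made up. A row lasts 1/10 s, in which the tool goes at most 50 mm and 8.59 degrees, less where a joint would pass 70% of its speed; a pose out of reach is approached as far as the arm can. A call with a gripper value outside its range is refused whole. The fingers move at their own pace and stop on an object; the grip force is fixed at half the most. Time passes only in rows, so rows that do not move let the fingers close. It gives the time, the measured TCP pose, the force, the opening and the grip force at its end, in the units of the state.
- state(): the state, without advancing time (a new reading comes with each control period).
- camera(name): name is "scene" or "top" or "wrist"; returns the picture (400x640x3 uint8, blue, green, red); there is no depth.
- camera_params(name): a dict with "K" (3x3 intrinsics, pixels), "rvec" (rotation vector, rad) and "tvec" (3), from world to camera coordinates, as OpenCV has them. Camera axes: x right, y down, z forward; pixel columns grow to the right and rows downward; lengths in m; the calibration is good to about 2 mm. The wrist camera is an equidistant fisheye: a pixel r from the principal point sees the ray r / f radians off the axis. A picture is of the moment at which its call begins: read the wrist's pose just before it. camera_params takes no time and is no camera call; for the wrist camera it gives the pose at the moment of the call.
- sign_off(): hands the job in; it is judged then, once.
Trained networks look in the newest picture that a camera, given by its name, has taken for a name from the list of things; names that differ only in an ending like _2 or _b are one class to them, and where a whole thing is asked for, a point or a joint stands for the part that bears it (a point fixed in the world has none). Each returns a list of dicts, best first, with "p" (0 to 1); they miss things now and then, are a little off and sometimes report something else, mostly with a low value. They report only what shows in the picture. A call takes as long as a camera call.
- search_frame(name, camera): "point" ([column, row] as shares, 0 to 1, of the picture: columns of its width, rows of its height, amid what is visible of it).
- trace(name, camera): "pixels" (400x640 bool, what is visible of it) and "point" ([column, row] as shares, 0 to 1, of the picture: columns of its width, rows of its height, amid what is visible of it).
The state is a dict: "t": time; "qpos": joint angles; "qvel": joint speeds; "joint_efforts": joint torques, N m; "eef_pos": TCP position; "ee_rot": TCP orientation; "ft_force": force on the tool from outside, world axes, zero at the start; "moment": the same for the moment, N m; "width": finger opening in m; "finger_force": force on a finger pad.
Only numpy, scipy, OpenCV 4.12 (cv2) and the standard library are available. Lean on these libraries where they do the work, as an engineer would, in place of code of your own. Each camera call takes 0.05 s, during which the arm holds its last target. There are 200 camera calls.

## Working session

There is one attempt and no reset: what is moved stays moved. The work goes in short steps, Python scripts to look and compute and a tool call to move; the robot and the scene stay as the last step left them, time stands still between calls to the robot, and variables do not carry over. Pictures are saved under pics/ and viewed, at most 10 in all, crops included, and the job is handed in when it is done.

Besides the shell and the picture viewer there is one more tool, called after "Emit:" by a JSON object that holds its "fn" and its "kwargs". step_arm: Moves the arm, as the interface text tells. Its arguments: {"type":"object","properties":{"linear":{"type":"array","items":{"type":"array","items":{"type":"number"}}},"dr":{"type":"array","items":{"type":"array","items":{"type":"number"}}},"claw":{"type":"array","items":{"type":"number"}}},"required":["linear","dr","claw"]}

```bash
ls; mkdir -p pics; python3 - <<'E'
from station import *
import cv2,numpy as np
s=state();print({k:np.round(v,3) for k,v in s.items()},grip_depth)
for c in("scene","top"):
    im=camera(c);cv2.imwrite(f"pics/{c}0.png",im)
    p=camera_params(c);print(c,{k:np.round(v,3).tolist() for k,v in p.items()})
    for n in("rack","card_1","bay1","log_pad","timer","bottle"):
        try: print(n,[(np.round(np.array(d["point"])*[640,400],1).tolist(),round(d["p"],2)) for d in search_frame(n,c)])
        except Exception as e: print(n,e)
E
```

```text
pics
{'t': np.float64(0.0), 'qpos': array([ 1.307,  0.424,  1.631, -0.   ,  1.089, -0.019]), 'qvel': array([ 0.   ,  0.   , -0.002,  0.   ,  0.001, -0.   ]), 'joint_efforts': array([-0.0000e+00, -5.4463e+01, -2.7366e+01,  6.4000e-02,  2.3000e-02,
       -0.0000e+00]), 'eef_pos': array([0.151, 0.606, 0.222]), 'ee_rot': array([-3.840e-01, -3.118e+00,  2.000e-03]), 'ft_force': array([-0.002, -0.894,  0.137]), 'moment': array([ 0.015,  0.044, -0.002]), 'finger_force': np.float64(0.0), 'width': np.float64(0.088)} 0.0187
scene {'K': [[478.293, 0.0, 319.573], [0.0, 478.293, 203.021], [0.0, 0.0, 1.0]], 'rvec': [2.163, -0.964, 0.422], 'tvec': [-0.236, 0.345, 0.897]}
rack [([344.9, 234.4], 0.73)]
card_1 [([312.0, 218.3], 0.49)]
bay1 [([342.3, 233.7], 0.85)]
log_pad [([255.1, 166.8], 0.59)]
timer [([238.5, 218.8], 0.9)]
bottle [([459.2, 222.9], 0.64)]
top {'K': [[473.723, 0.0, 325.263], [0.0, 473.723, 199.895], [0.0, 0.0, 1.0]], 'rvec': [2.199, -2.183, 0.099], 'tvec': [0.124, 0.495, 1.177]}
rack [([352.9, 198.4], 0.93)]
card_1 [([387.8, 208.8], 0.67), ([327.7, 213.3], 0.62)]
bay1 [([354.4, 201.9], 0.65)]
log_pad [([217.0, 194.6], 0.75)]
timer [([269.6, 258.6], 0.59)]
bottle [([450.0, 131.9], 0.69)]
```

View pics/top0.png

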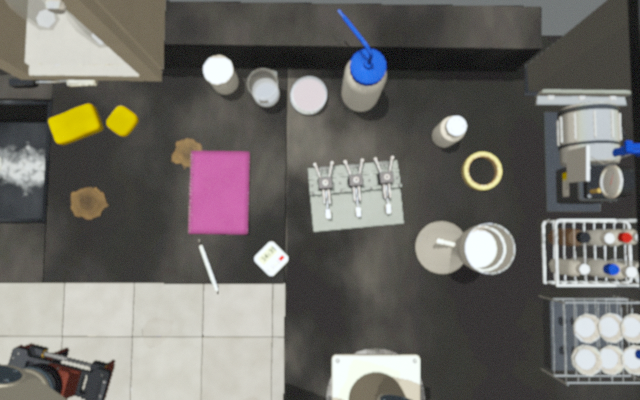

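View pics/scene0.png

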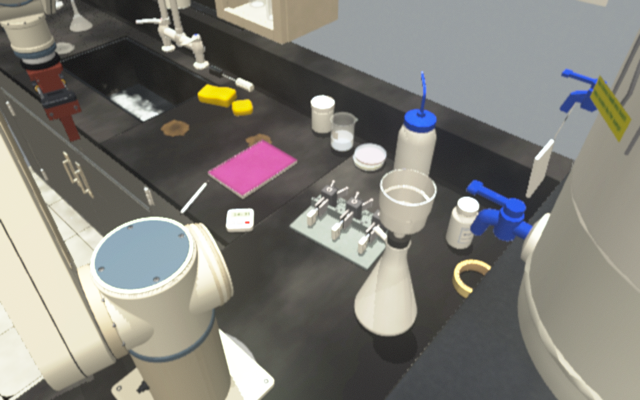

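The top view shows the rack at about (355,195), its front facing the robot, with card grips at (329,213), (358,212) and (388,210). The notebook is at (218,192), the timer at (270,258) and the sample bottle at (450,131). A tall flask stands at about (430,250) and (488,248).

```bash
cat > h.py <<'E'
from station import *
import cv2,numpy as np
from scipy.spatial.transform import Rotation as R
def ray(cam,uv,P=None):
    P=P or camera_params(cam);K=np.array(P["K"]);Rm=cv2.Rodrigues(np.array(P["rvec"],float))[0];t=np.array(P["tvec"]).ravel()
    x=(uv[0]-K[0,2])/K[0,0];y=(uv[1]-K[1,2])/K[1,1]
    if cam=="wrist":
        r=np.hypot(x,y);d=np.array([x/r*np.sin(r),y/r*np.sin(r),np.cos(r)]) if r>1e-9 else np.array([0,0,1.])
    else: d=np.array([x,y,1.])
    return -Rm.T@t,Rm.T@d
def atz(cam,uv,z,P=None):
    o,d=ray(cam,uv,P);return o+d*(z-o[2])/d[2]
def tri(rs):
    A=0;b=0
    for o,d in rs:
        d=d/np.linalg.norm(d);M=np.eye(3)-np.outer(d,d);A=A+M;b=b+M@o
    x=np.linalg.solve(A,b);return x,[round(1000*np.linalg.norm(np.cross(x-o,d/np.linalg.norm(d))),1) for o,d in rs]
def proj(cam,X,P=None):
    P=P or camera_params(cam);K=np.array(P["K"]);Rm=cv2.Rodrigues(np.array(P["rvec"],float))[0];c=Rm@np.array(X)+np.array(P["tvec"]).ravel()
    if cam=="wrist":
        a=np.arctan2(np.hypot(c[0],c[1]),c[2]);n=c[:2]/np.hypot(c[0],c[1])*a
    else: n=c[:2]/c[2]
    return n*[K[0,0],K[1,1]]+K[:2,2]
E
python3 - <<'E'
from h import *
s=state();print(R.from_rotvec(s["ee_rot"]).as_matrix().round(3).tolist())
camera("top");camera("scene")
for n,z in(("rack",.01),("log_pad",.011),("timer",.019),("bottle",.06)):
    d=trace(n,"top")[0]; m=d["pixels"].astype(np.uint8)
    r=cv2.minAreaRect(cv2.findNonZero(m));b=cv2.boxPoints(r)
    print(n,np.round(d["p"],2),r,[atz("top",p,z)[:2].round(3).tolist() for p in b],atz("top",r[0],z).round(3))
for d in trace("card_1","top"): print(d["p"],np.array(d["point"])*[640,400],atz("top",np.array(d["point"])*[640,400],.046).round(3))
print(tri([ray("top",(329,213)),ray("scene",(312,216))]),tri([ray("top",(358,212)),ray("scene",(337,231))]),tri([ray("top",(388,210)),ray("scene",(363,244))]))
for c in [(.151,.606)]: print(proj("top",(*c,.22)))
P=camera_params("wrist");print({k:np.round(v,3).tolist() for k,v in P.items()},ray("wrist",(P["K"][0][2],P["K"][1][2])))
E
```

```text
[[-0.97, 0.242, 0.0], [0.242, 0.97, 0.0], [0.0, 0.0, -1.0]]
rack 0.8 ((356.09832763671875, 195.08197021484375), (63.375030517578125, 91.44110107421875), 84.80557250976562) [[0.577, 0.173], [0.6, -0.06], [0.439, -0.074], [0.416, 0.157]] [0.508 0.049 0.01 ]
log_pad 0.73 ((219.23800659179688, 192.04949951171875), (59.63230895996094, 84.17268371582031), 2.2906100749969482) [[0.409, 0.472], [0.622, 0.47], [0.618, 0.318], [0.404, 0.323]] [0.512 0.396 0.011]
timer 0.56 ((271.2500305175781, 257.75), (25.45584487915039, 27.577163696289062), 45.0) [[0.346, 0.308], [0.395, 0.26], [0.351, 0.215], [0.302, 0.262]] [0.349 0.261 0.019]
bottle 0.73 ((355.646728515625, 194.7556915283203), (64.21928405761719, 92.48373413085938), 84.72611236572266) [[0.571, 0.174], [0.594, -0.051], [0.438, -0.065], [0.415, 0.159]] [0.504 0.054 0.06 ]
0.64 [329.92 211.68] [0.463 0.116 0.046]
0.53 [385.408 206.08 ] [ 0.478 -0.02   0.046]
0.47 [357.632 212.8  ] [0.461 0.048 0.046]
(array([0.45989966, 0.11894354, 0.03317633]), [np.float64(0.8), np.float64(0.8)]) (array([0.46476575, 0.04482543, 0.0279439 ]), [np.float64(1.4), np.float64(1.4)]) (array([ 0.47016424, -0.02971339,  0.03261845]), [np.float64(1.6), np.float64(1.6)])
[ 89.50872804 359.54380121]
{'K': [[309.707, 0.0, 316.366], [0.0, 309.707, 201.073], [0.0, 0.0, 1.0]], 'rvec': [-2.319, -1.812, -0.221], 'tvec': [-0.624, -0.029, 0.388]} (array([0.08804673, 0.62141248, 0.38351214]), array([ 0.23277028, -0.05786468, -0.97080877]))
```

Emit:
{"fn": "step_arm", "kwargs": {"linear": [[-2.9, -3.12, 0], [-2.9, -3.12, 0], [-2.9, -3.12, 0], [-2.9, -3.12, 0], [-2.9, -3.12, 0], [-2.9, -3.12, 0], [-2.9, -3.12, 0], [-2.9, -3.12, 0], [-2.9, -3.12, 0], [-2.9, -3.12, 0]], "dr": [[0, 0, 0], [0, 0, 0], [0, 0, 0], [0, 0, 0], [0, 0, 0], [0, 0, 0], [0, 0, 0], [0, 0, 0], [0, 0, 0], [0, 0, 0]], "claw": [8.7, 8.7, 8.7, 8.7, 8.7, 8.7, 8.7, 8.7, 8.7, 8.7]}}

```text
t: 2.05
eef_pos: [0.3578, 0.2319, 0.223]
ee_rot: [0.383, 3.117, 0.001]
ft_force: [1.0, -0.1, -0.2]
width: 0.0871
finger_force: 0.0
```

Emit:
{"fn": "step_arm", "kwargs": {"linear": [[-2.9, -3.12, 0], [-2.9, -3.12, 0], [-2.9, -3.12, 0], [-2.9, -3.12, 0], [-2.9, -3.12, 0], [0, 0, 0], [0, 0, 0], [0, 0, 0], [0, 0, 0], [0, 0, 0]], "dr": [[0, 0, 0], [0, 0, 0], [0, 0, 0], [0, 0, 0], [0, 0, 0], [0, 0, -6.5], [0, 0, -6.5], [0, 0, -6.5], [0, 0, 0], [0, 0, 0]], "claw": [8.7, 8.7, 8.7, 8.7, 8.7, 8.7, 8.7, 8.7, 8.7, 8.7]}}

```text
t: 3.05
eef_pos: [0.4601, 0.0469, 0.2228]
ee_rot: [-0.145, 3.138, 0.0]
ft_force: [-0.5, 0.4, 0.1]
width: 0.0872
finger_force: 0.0
```

```bash
python3 - <<'E'
from h import *
import pickle
s=state();print(s["t"],s["eef_pos"].round(4),R.from_rotvec(s["ee_rot"]).as_matrix().round(4).tolist(),s["ft_force"].round(2))
P=camera_params("wrist");im=camera("wrist");cv2.imwrite("pics/w1.png",im);pickle.dump(P,open("P1","wb"))
for n in("card_1","bay1","rack"):
    for d in trace(n,"wrist"): 
        r=cv2.minAreaRect(cv2.findNonZero(d["pixels"].astype(np.uint8)));print(n,round(d["p"],2),np.round(r[0],1),np.round(r[1],1))
E
```

```text
3.05 [0.4601 0.0469 0.2228] [[-0.9957, -0.0924, 0.0002], [-0.0924, 0.9957, 0.0], [-0.0002, 0.0, -1.0]] [-0.46  0.44  0.1 ]
card_1 0.72 [317.  185.5] [27. 10.]
card_1 0.64 [380. 204.] [60. 14.]
card_1 0.59 [255.1 204.2] [59.1 15.8]
bay1 0.61 [316.5 211. ] [122. 183.]
rack 0.58 [315.8 210.8] [181. 122.]
```

View pics/w1.png

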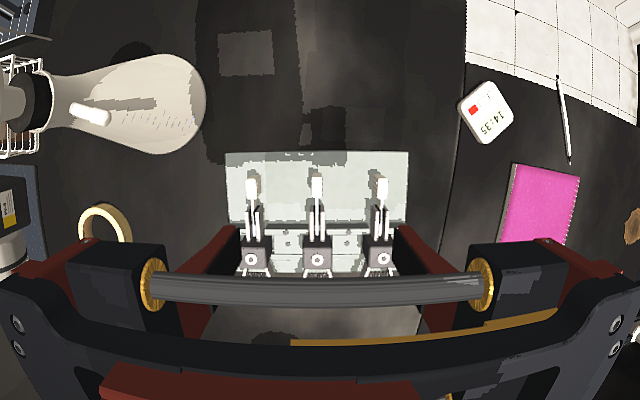

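Wrist view 1: card grips at (252,187), (317,185) and (382,186), housings at about (255,262), (317,262) and (381,258), with the image top being the robot side. I'll move for a second view.

Emit:
{"fn": "step_arm", "kwargs": {"linear": [[3, 2, 0], [3, 2, 0], [0, 0, 0], [0, 0, 0]], "dr": [[0, 0, 0], [0, 0, 0], [0, 0, 0], [0, 0, 0]], "claw": [8.7, 8.7, 8.7, 8.7]}}

```text
t: 3.65
eef_pos: [0.3965, 0.0813, 0.223]
ee_rot: [-0.151, 3.137, 0.0]
ft_force: [0.5, 0.5, 0.2]
width: 0.087
finger_force: 0.0
```

```bash
python3 - <<'E'
from h import *
import pickle
s=state();print(s["t"],s["eef_pos"].round(4))
P=camera_params("wrist");im=camera("wrist");cv2.imwrite("pics/w2.png",im);pickle.dump(P,open("P2","wb"))
a=cv2.imread("pics/w1.png")[140:290,215:415];
c=proj("wrist",(.49,.045,.04),P).astype(int);print(c)
x0,y0=c[0]-100,c[1]-75;b=im[y0:y0+150,x0:x0+200];print("b origin",x0,y0)
cv2.imwrite("pics/c12.png",np.vstack([cv2.resize(a,None,fx=4,fy=4,interpolation=cv2.INTER_NEAREST)[:300*2][0:600]]))
cv2.imwrite("pics/c2.png",cv2.resize(b,None,fx=4,fy=4,interpolation=cv2.INTER_NEAREST))
E
```

```text
3.65 [0.3965 0.0813 0.223 ]
[279 256]
b origin 179 181
```

View pics/c12.png

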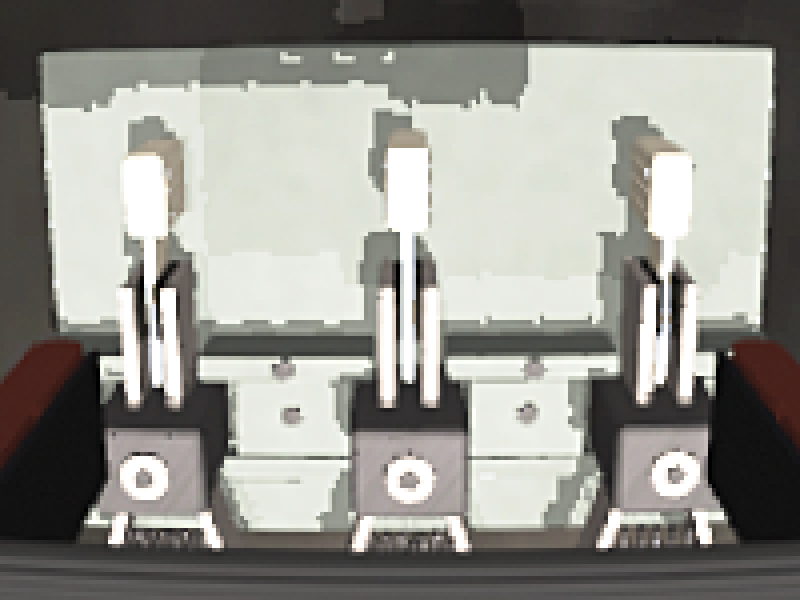

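View pics/c2.png

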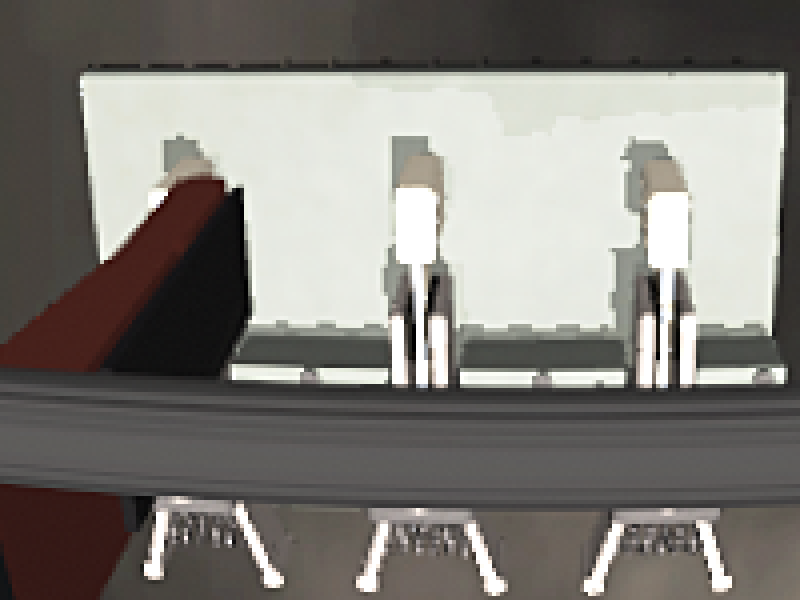

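Crop 1 (×4, origin 215,140) has grip-top centres at (146,194), (407,189) and (671,194), and the plate's front corners at (40,50) and (775,47). Crop 2 (×4, origin 179,181) has grip tops at (417,226) and (669,229), and front corners at (82,72) and (786,72).

```bash
python3 - <<'E'
from h import *
import pickle
P1=pickle.load(open("P1","rb"));P2=pickle.load(open("P2","rb"))
f1=lambda u,v:(u/4+215-.4,v/4+140-.4);f2=lambda u,v:(u/4+179-.4,v/4+181-.4)
r1=lambda *a:ray("wrist",f1(*a),P1);r2=lambda *a:ray("wrist",f2(*a),P2)
for n,a,b in(("card2",(407,189),(417,226)),("card1",(671,194),(669,229)),("FR-",(40,50),(82,72)),("FR+",(775,47),(786,72))):
    x,e=tri([r1(*a),r2(*b)]);print(n,x.round(4),e)
for n,a,z in(("card3",(146,194),.046),("card2",(407,189),.046),("card1",(671,194),.046),("h3",(155,471),.068),("h2",(411,472),.068),("h1",(665,471),.068),("F-",(40,50),.01),("F+",(775,47),.01)):
    print(n,atz("wrist",f1(*a),z,P1).round(4))
for n,a,z in(("card2",(417,226),.046),("card1",(669,229),.046),("F-",(82,72),.01),("F+",(786,72),.01)):
    print(n,atz("wrist",f2(*a),z,P2).round(4))
E
```

```text
card2 [0.4629 0.047  0.0421] [np.float64(0.5), np.float64(0.5)]
card1 [0.4568 0.1216 0.0425] [np.float64(0.1), np.float64(0.1)]
FR- [ 0.4358 -0.0708  0.0069] [np.float64(0.5), np.float64(0.5)]
FR+ [0.413  0.1562 0.0113] [np.float64(0.0), np.float64(0.0)]
card3 [ 0.4699 -0.0267  0.046 ]
card2 [0.4619 0.0465 0.046 ]
card1 [0.4562 0.1208 0.046 ]
h3 [ 0.5444 -0.0172  0.068 ]
h2 [0.5371 0.0546 0.068 ]
h1 [0.5311 0.1261 0.068 ]
F- [ 0.4352 -0.0704  0.01  ]
F+ [0.4131 0.1566 0.01  ]
card2 [0.4617 0.0477 0.046 ]
card1 [0.4555 0.121  0.046 ]
F- [ 0.4351 -0.0691  0.01  ]
F+ [0.4133 0.1565 0.01  ]
```

Emit:
{"fn": "step_arm", "kwargs": {"linear": [[-2.1, 1.13, 0], [-2.1, 1.13, 0], [-2.1, 1.13, 0], [0, 0, 4], [0, 0, 4], [0, 0, 4], [0, 0, 4], [0, 0, 2.6], [0, 0, 2], [0, 0, 0]], "dr": [[0, 0, 0], [0, 0, 0], [0, 0, 0], [0, 0, 0], [0, 0, 0], [0, 0, 0], [0, 0, 0], [0, 0, 0], [0, 0, 0], [0, 0, 0]], "claw": [4, 4, 4, 4, 4, 4, 4, 4, 4, 4]}}

```text
t: 4.7
eef_pos: [0.4554, 0.12, 0.0141]
ee_rot: [0.148, -3.134, 0.001]
ft_force: [-0.3, 0.3, -0.3]
width: 0.0399
finger_force: 0.0
```

Emit:
{"fn": "step_arm", "kwargs": {"linear": [[0, 0, 0], [0, 0, 0], [0, 0, 0]], "dr": [[0, 0, 0], [0, 0, 0], [0, 0, 0]], "claw": [4, 4, 4]}}

```text
t: 5.0
eef_pos: [0.4571, 0.1209, 0.0178]
ee_rot: [-0.15, 3.136, 0.001]
ft_force: [0.4, 0.6, 0.2]
width: 0.04
finger_force: 0.0
```

```bash
python3 - <<'E'
from h import *
s=state();print(s["t"],s["eef_pos"].round(4),s["ft_force"].round(2),s["width"])
im=camera("wrist");cv2.imwrite("pics/w3.png",cv2.resize(im[150:350,190:450],None,fx=3,fy=3))
E
```

```text
5.0 [0.4571 0.1209 0.0178] [0.37 0.65 0.15] 0.04002854416478034
```

View pics/w3.png

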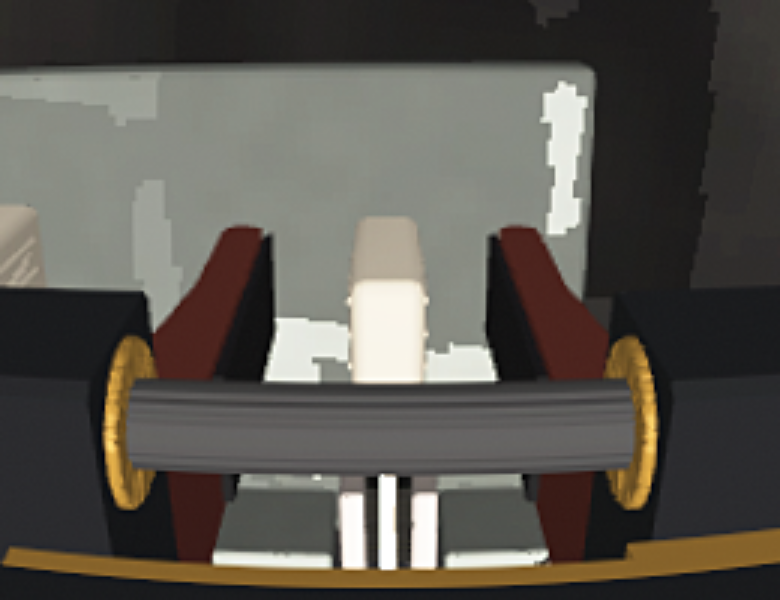

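The card's grip (387) sits between the fingers (265 and 495, middle 380), so it is about 1 mm off towards +y. I'll correct that and grip.

Emit:
{"fn": "step_arm", "kwargs": {"linear": [[0, 0.1, 0], [0, 0, 0], [0, 0, 0], [0, 0, 0], [0, 0, 0], [0, 0, 0], [0, 0, 0]], "dr": [[0, 0, 0], [0, 0, 0], [0, 0, 0], [0, 0, 0], [0, 0, 0], [0, 0, 0], [0, 0, 0]], "claw": [2, 0.6, 0.6, 0.6, 0.6, 0.6, 0.6]}}

```text
t: 5.75
eef_pos: [0.4559, 0.1218, 0.0168]
ee_rot: [-0.15, 3.138, 0.0]
ft_force: [-1.5, 1.0, 3.6]
width: 0.0119
finger_force: 30.0
```

Emit:
{"fn": "step_arm", "kwargs": {"linear": [[0.05, 0, 0], [0.05, 0, 0], [0.05, 0, 0], [0.05, 0, 0]], "dr": [[0, 0, 0], [0, 0, 0], [0, 0, 0], [0, 0, 0]], "claw": [0.6, 0.6, 0.6, 0.6]}}

```text
t: 6.15
eef_pos: [0.4544, 0.1216, 0.0168]
ee_rot: [-0.15, 3.137, 0.0]
ft_force: [2.3, 0.9, 1.9]
width: 0.0121
finger_force: 30.0
```

Emit:
{"fn": "step_arm", "kwargs": {"linear": [[0.05, 0, 0], [0.05, 0, 0], [0.05, 0, 0], [0.05, 0, 0]], "dr": [[0, 0, 0], [0, 0, 0], [0, 0, 0], [0, 0, 0]], "claw": [0.6, 0.6, 0.6, 0.6]}}

```text
t: 6.55
eef_pos: [0.4539, 0.1216, 0.0168]
ee_rot: [-0.15, 3.134, 0.001]
ft_force: [8.8, -0.5, -4.7]
width: 0.0117
finger_force: 30.0
```

Emit:
{"fn": "step_arm", "kwargs": {"linear": [[0.05, 0, 0], [0.05, 0, 0], [0.05, 0, 0], [0.05, 0, 0]], "dr": [[0, 0, 0], [0, 0, 0], [0, 0, 0], [0, 0, 0]], "claw": [0.6, 0.6, 0.6, 0.6]}}

```text
t: 6.95
eef_pos: [0.4537, 0.1216, 0.017]
ee_rot: [-0.15, 3.131, 0.001]
ft_force: [13.3, -2.3, -7.3]
width: 0.0117
finger_force: 30.0
```

Emit:
{"fn": "step_arm", "kwargs": {"linear": [[0.05, 0, 0], [0.05, 0, 0], [0.05, 0, 0], [0.05, 0, 0]], "dr": [[0, 0, 0], [0, 0, 0], [0, 0, 0], [0, 0, 0]], "claw": [0.6, 0.6, 0.6, 0.6]}}

```text
t: 7.35
eef_pos: [0.4535, 0.1217, 0.0173]
ee_rot: [-0.149, 3.128, 0.002]
ft_force: [17.2, -2.4, -8.9]
width: 0.0122
finger_force: 30.0
```

Emit:
{"fn": "step_arm", "kwargs": {"linear": [[0.05, 0, 0], [0.05, 0, 0], [0.05, 0, 0], [0.05, 0, 0]], "dr": [[0, 0, 0], [0, 0, 0], [0, 0, 0], [0, 0, 0]], "claw": [0.6, 0.6, 0.6, 0.6]}}

```text
t: 7.75
eef_pos: [0.453, 0.1217, 0.0177]
ee_rot: [-0.149, 3.125, 0.003]
ft_force: [18.4, -4.1, -5.1]
width: 0.0116
finger_force: 30.0
```

Emit:
{"fn": "step_arm", "kwargs": {"linear": [[0.05, 0, 0], [0.05, 0, 0], [0.05, 0, 0], [0.05, 0, 0]], "dr": [[0, 0, 0], [0, 0, 0], [0, 0, 0], [0, 0, 0]], "claw": [0.6, 0.6, 0.6, 0.6]}}

```text
t: 8.15
eef_pos: [0.4521, 0.1217, 0.0181]
ee_rot: [-0.149, 3.123, 0.003]
ft_force: [20.1, -4.1, -5.4]
width: 0.0116
finger_force: 30.0
```

```bash
python3 - <<'E'
from h import *
s=state();print(s["t"],s["eef_pos"].round(4),s["ft_force"].round(2),s["width"],s["moment"].round(2))
im=camera("wrist");cv2.imwrite("pics/w4.png",cv2.resize(im[150:350,190:450],None,fx=3,fy=3))
E
```

```text
8.15 [0.4521 0.1217 0.0181] [20.06 -4.15 -5.45] 0.011621610173544671 [-0.78 -3.29 -0.16]
```

View pics/w4.png

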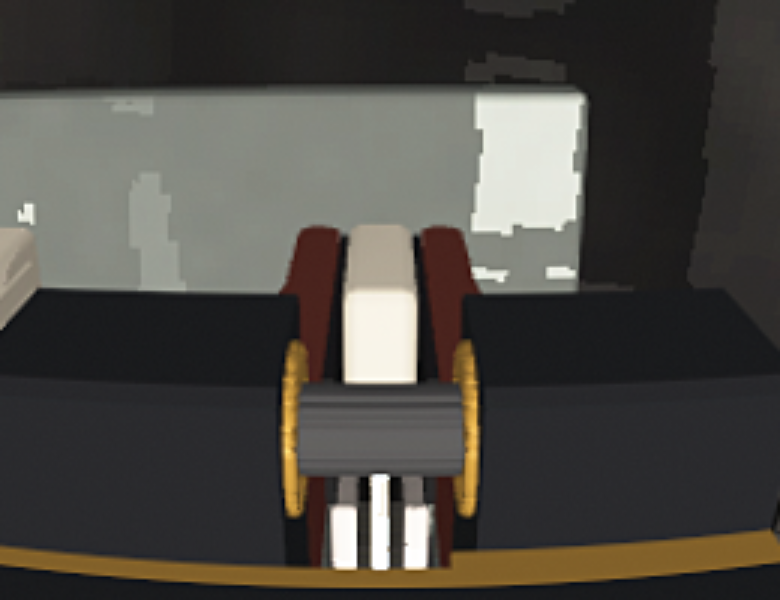

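The card is gripped squarely and the clip stands straight. The tool has tilted by about 0.9° under load, so I'll take that out and pull on.

Emit:
{"fn": "step_arm", "kwargs": {"linear": [[0.03, 0, 0.03], [0.03, 0, 0.03], [0.03, 0, 0.03], [0.03, 0, 0]], "dr": [[0, 0.3, 0], [0, 0.3, 0], [0, 0.3, 0], [0, 0, 0]], "claw": [0.6, 0.6, 0.6, 0.6]}}

```text
t: 8.6
eef_pos: [0.4501, 0.1215, 0.0174]
ee_rot: [0.149, -3.136, -0.002]
ft_force: [17.3, -2.0, 0.8]
width: 0.0117
finger_force: 30.0
```

Emit:
{"fn": "step_arm", "kwargs": {"linear": [[0, 0, 0], [0, 0, 0], [0, 0, 0], [0, 0, 0]], "dr": [[0, 0, 0], [0, 0, 0], [0, 0, 0], [0, 0, 0]], "claw": [0.6, 0.6, 0.6, 0.6]}}

```text
t: 9.0
eef_pos: [0.4501, 0.1215, 0.0174]
ee_rot: [0.15, -3.136, -0.002]
ft_force: [16.3, -2.5, 0.8]
width: 0.012
finger_force: 30.0
```

Emit:
{"fn": "step_arm", "kwargs": {"linear": [[0.05, 0, 0], [0.05, 0, 0], [0.05, 0, 0], [0.05, 0, 0], [0.05, 0, 0]], "dr": [[0, 0, 0], [0, 0, 0], [0, 0, 0], [0, 0, 0], [0, 0, 0]], "claw": [0.6, 0.6, 0.6, 0.6, 0.6]}}

```text
t: 9.5
eef_pos: [0.4489, 0.1215, 0.0176]
ee_rot: [-0.149, 3.137, 0.003]
ft_force: [19.9, -3.5, -0.2]
width: 0.0121
finger_force: 30.0
```

Emit:
{"fn": "step_arm", "kwargs": {"linear": [[0.05, 0, 0], [0.05, 0, 0], [0.05, 0, 0], [0.05, 0, 0], [0.05, 0, 0]], "dr": [[0, 0, 0], [0, 0, 0], [0, 0, 0], [0, 0, 0], [0, 0, 0]], "claw": [0.6, 0.6, 0.6, 0.6, 0.6]}}

```text
t: 10.0
eef_pos: [0.4465, 0.1212, 0.0177]
ee_rot: [-0.149, 3.137, 0.003]
ft_force: [20.6, -2.8, 0.1]
width: 0.012
finger_force: 30.0
```

Emit:
{"fn": "step_arm", "kwargs": {"linear": [[0.05, 0, 0], [0.05, 0, 0], [-0.25, 0, 0], [-0.25, 0, 0], [-0.1, 0, 0], [0, 0, 0]], "dr": [[0, 0, 0], [0, 0, 0], [0, 0, 0], [0, 0, 0], [0, 0, 0], [0, 0, 0]], "claw": [0.6, 0.6, 0.6, 0.6, 0.6, 0.6]}}

```text
t: 10.6
eef_pos: [0.4453, 0.1209, 0.0168]
ee_rot: [0.149, -3.127, -0.0]
ft_force: [4.3, -1.8, 9.5]
width: 0.0119
finger_force: 30.0
```

Emit:
{"fn": "step_arm", "kwargs": {"linear": [[0, 0, 0], [0, 0, 0], [0, 0, 0], [0, 0, 0]], "dr": [[0, 0, 0], [0, 0, 0], [0, 0, 0], [0, 0, 0]], "claw": [4, 4, 4, 4]}}

```text
t: 11.0
eef_pos: [0.4419, 0.1203, 0.0154]
ee_rot: [0.149, -3.121, 0.002]
ft_force: [1.3, 0.7, 0.2]
width: 0.0386
finger_force: 0.0
```

Emit:
{"fn": "step_arm", "kwargs": {"linear": [[0, 0, -2.5], [0, 0, -2.5], [-0.43, -2.5, 0], [-0.44, -2.5, 0], [-0.44, -2.42, 0], [0, 0, 0], [0, 0, 2.5], [0, 0, 2.3], [0, 0, 0], [0, 0, 0]], "dr": [[0, 0, 0], [0, -0.95, 0], [0, 0, 0], [0, 0, 0], [0, 0, 0], [0, 0, 0], [0, 0, 0], [0, 0, 0], [0, 0, 0], [0, 0, 0]], "claw": [4, 4, 4, 4, 4, 4, 4, 4, 4, 4]}}

```text
t: 12.0
eef_pos: [0.4629, 0.0484, 0.0176]
ee_rot: [0.151, -3.137, -0.0]
ft_force: [-1.0, 0.1, 0.4]
width: 0.0396
finger_force: 0.0
```

Emit:
{"fn": "step_arm", "kwargs": {"linear": [[0, 0, 0], [0, 0, 0]], "dr": [[0, 0, 0], [0, 0, 0]], "claw": [4, 4]}}

```text
t: 12.2
eef_pos: [0.4643, 0.0482, 0.0187]
ee_rot: [-0.15, 3.136, 0.0]
ft_force: [-0.0, 0.1, -0.3]
width: 0.0402
finger_force: 0.0
```

```bash
python3 - <<'E'
from h import *
s=state();print(s["t"],s["eef_pos"].round(4),s["ft_force"].round(2),s["width"],s["ee_rot"].round(3))
im=camera("wrist");cv2.imwrite("pics/w5.png",cv2.resize(im[150:350,190:450],None,fx=3,fy=3))
E
```

```text
12.2 [0.4643 0.0482 0.0187] [-0.03  0.13 -0.28] 0.04017032081071038 [-0.15   3.136  0.   ]
```

View pics/w5.png

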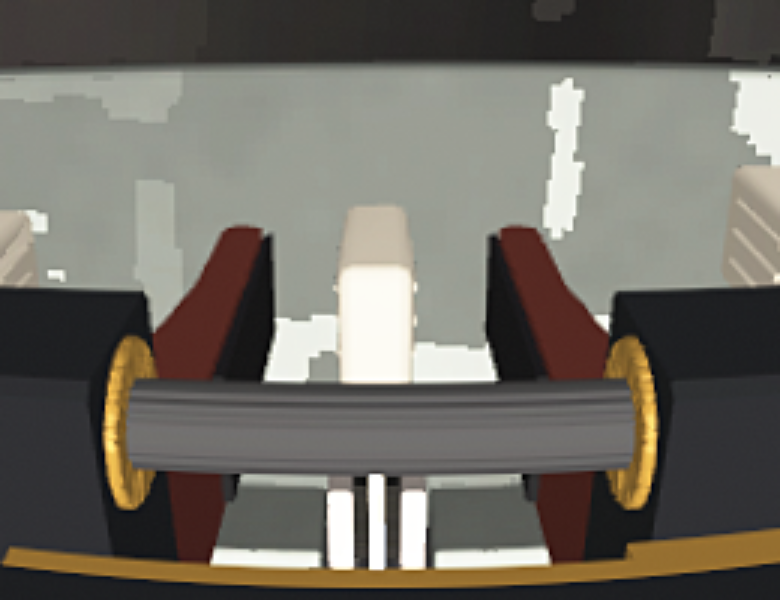

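Card 2's grip (376) is 0.7 mm to the -y side of the finger middle and about 2 mm towards the robot. I'll correct that, grip and pull.

Emit:
{"fn": "step_arm", "kwargs": {"linear": [[0.2, -0.07, 0.1], [0, 0, 0], [0, 0, 0], [0, 0, 0], [0, 0, 0], [0, 0, 0]], "dr": [[0, 0, 0], [0, 0, 0], [0, 0, 0], [0, 0, 0], [0, 0, 0], [0, 0, 0]], "claw": [2, 0.6, 0.6, 0.6, 0.6, 0.6]}}

```text
t: 12.85
eef_pos: [0.4618, 0.047, 0.0169]
ee_rot: [-0.15, 3.137, -0.0]
ft_force: [-0.4, -0.9, 2.4]
width: 0.0122
finger_force: 30.0
```

Emit:
{"fn": "step_arm", "kwargs": {"linear": [[0.05, 0, 0], [0.05, 0, 0], [0.05, 0, 0], [0.05, 0, 0], [0.05, 0, 0]], "dr": [[0, 0, 0], [0, 0, 0], [0, 0, 0], [0, 0, 0], [0, 0, 0]], "claw": [0.6, 0.6, 0.6, 0.6, 0.6]}}

```text
t: 13.35
eef_pos: [0.4598, 0.0468, 0.0169]
ee_rot: [-0.15, 3.136, 0.0]
ft_force: [2.7, -0.4, -1.9]
width: 0.012
finger_force: 30.0
```

Emit:
{"fn": "step_arm", "kwargs": {"linear": [[0.05, 0, 0], [0.05, 0, 0], [0.05, 0, 0], [0.05, 0, 0], [0.05, 0, 0]], "dr": [[0, 0, 0], [0, 0, 0], [0, 0, 0], [0, 0, 0], [0, 0, 0]], "claw": [0.6, 0.6, 0.6, 0.6, 0.6]}}

```text
t: 13.85
eef_pos: [0.4571, 0.0465, 0.0169]
ee_rot: [-0.15, 3.136, 0.0]
ft_force: [5.3, 0.2, 0.4]
width: 0.012
finger_force: 30.0
```

Emit:
{"fn": "step_arm", "kwargs": {"linear": [[0.05, 0, 0], [0.05, 0, 0], [0.05, 0, 0], [0.05, 0, 0]], "dr": [[0, 0, 0], [0, 0, 0], [0, 0, 0], [0, 0, 0]], "claw": [0.6, 0.6, 0.6, 0.6]}}

```text
t: 14.25
eef_pos: [0.455, 0.0464, 0.0169]
ee_rot: [-0.15, 3.137, 0.0]
ft_force: [5.2, -1.1, 0.6]
width: 0.0119
finger_force: 30.0
```

Emit:
{"fn": "step_arm", "kwargs": {"linear": [[0.05, 0, 0], [0.05, 0, 0], [0.05, 0, 0], [0.05, 0, 0], [0.05, 0, 0], [0.05, 0, 0]], "dr": [[0, 0, 0], [0, 0, 0], [0, 0, 0], [0, 0, 0], [0, 0, 0], [0, 0, 0]], "claw": [0.6, 0.6, 0.6, 0.6, 0.6, 0.6]}}

```text
t: 14.85
eef_pos: [0.4521, 0.0461, 0.0169]
ee_rot: [-0.15, 3.137, 0.0]
ft_force: [5.6, -1.3, -0.3]
width: 0.0118
finger_force: 30.0
```

Emit:
{"fn": "step_arm", "kwargs": {"linear": [[-0.1, 0, 0], [-0.1, 0, 0], [0, 0, 0], [0, 0, 0], [0, 0, 0], [0, 0, 0], [0, 0, 0]], "dr": [[0, 0, 0], [0, 0, 0], [0, 0, 0], [0, 0, 0], [0, 0, 0], [0, 0, 0], [0, 0, 0]], "claw": [0.6, 0.6, 0.6, 4, 4, 4, 4]}}

```text
t: 15.55
eef_pos: [0.4532, 0.0463, 0.0165]
ee_rot: [0.15, -3.138, -0.0]
ft_force: [0.1, -0.6, 0.1]
width: 0.0388
finger_force: 0.0
```

Emit:
{"fn": "step_arm", "kwargs": {"linear": [[0, 0, -2.5], [0, 0, -2.5], [-0.28, -2.5, 0], [-0.28, -2.5, 0], [-0.28, -2.42, 0], [0, 0, 0], [0, 0, 2.5], [0, 0, 2.5], [0, 0, 0], [0, 0, 0]], "dr": [[0, 0, 0], [0, 0, 0], [0, 0, 0], [0, 0, 0], [0, 0, 0], [0, 0, 0], [0, 0, 0], [0, 0, 0], [0, 0, 0], [0, 0, 0]], "claw": [4, 4, 4, 4, 4, 4, 4, 4, 4, 4]}}

```text
t: 16.55
eef_pos: [0.4685, -0.0262, 0.0166]
ee_rot: [0.151, -3.137, -0.001]
ft_force: [-0.4, -0.6, -0.1]
width: 0.0399
finger_force: 0.0
```

Emit:
{"fn": "step_arm", "kwargs": {"linear": [[0, 0, 0], [0, 0, 0]], "dr": [[0, 0, 0], [0, 0, 0]], "claw": [4, 4]}}

```text
t: 16.75
eef_pos: [0.4699, -0.0266, 0.0178]
ee_rot: [-0.15, 3.136, -0.0]
ft_force: [-0.3, -0.5, 0.0]
width: 0.0401
finger_force: 0.0
```

```bash
python3 - <<'E'
from h import *
s=state();print(s["t"],s["eef_pos"].round(4),s["ft_force"].round(2),s["width"],s["ee_rot"].round(3))
im=camera("wrist");cv2.imwrite("pics/w6.png",cv2.resize(im[150:350,190:450],None,fx=3,fy=3))
E
```

```text
16.75 [ 0.4699 -0.0266  0.0178] [-0.28 -0.54  0.02] 0.040114891175681 [-0.15   3.136 -0.   ]
```

View pics/w6.png

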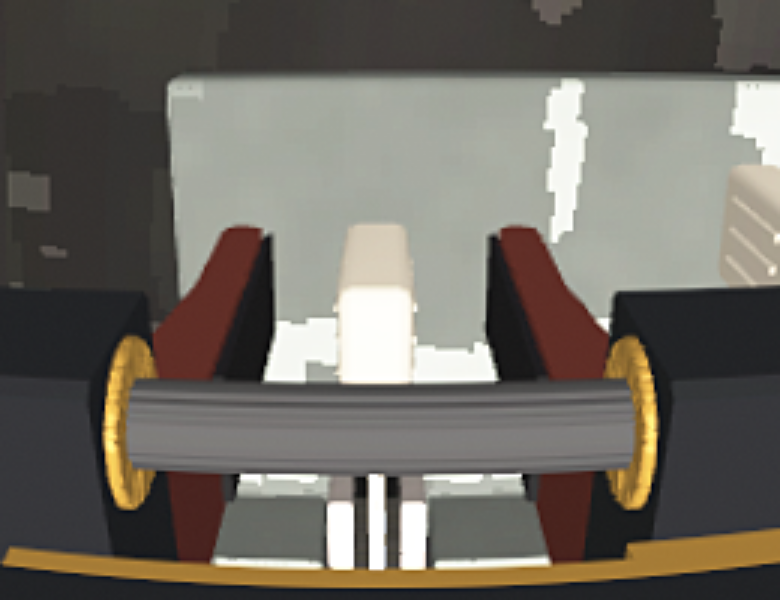

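Card 3's grip (376) is 0.7 mm to the -y side of the finger middle (380).

Emit:
{"fn": "step_arm", "kwargs": {"linear": [[0, -0.07, 0.05], [0, 0, 0], [0, 0, 0], [0, 0, 0], [0, 0, 0], [0, 0, 0]], "dr": [[0, 0, 0], [0, 0, 0], [0, 0, 0], [0, 0, 0], [0, 0, 0], [0, 0, 0]], "claw": [2, 0.6, 0.6, 0.6, 0.6, 0.6]}}

```text
t: 17.4
eef_pos: [0.4693, -0.0275, 0.0164]
ee_rot: [-0.15, 3.137, 0.0]
ft_force: [0.1, -0.1, 1.9]
width: 0.0117
finger_force: 30.0
```

Emit:
{"fn": "step_arm", "kwargs": {"linear": [[0.05, 0, 0], [0.05, 0, 0], [0.05, 0, 0], [0.05, 0, 0], [0.05, 0, 0], [0.05, 0, 0]], "dr": [[0, 0, 0], [0, 0, 0], [0, 0, 0], [0, 0, 0], [0, 0, 0], [0, 0, 0]], "claw": [0.6, 0.6, 0.6, 0.6, 0.6, 0.6]}}

```text
t: 18.0
eef_pos: [0.4673, -0.0278, 0.0164]
ee_rot: [-0.15, 3.135, -0.0]
ft_force: [6.0, 0.7, -4.0]
width: 0.012
finger_force: 30.0
```

Emit:
{"fn": "step_arm", "kwargs": {"linear": [[0.05, 0, 0], [0.05, 0, 0], [0.05, 0, 0], [0.05, 0, 0], [0.05, 0, 0], [0.05, 0, 0]], "dr": [[0, 0.1, 0], [0, 0.1, 0], [0, 0.1, 0], [0, 0, 0], [0, 0, 0], [0, 0, 0]], "claw": [0.6, 0.6, 0.6, 0.6, 0.6, 0.6]}}

```text
t: 18.6
eef_pos: [0.467, -0.028, 0.0168]
ee_rot: [-0.15, 3.135, -0.001]
ft_force: [11.7, 3.9, -5.2]
width: 0.012
finger_force: 30.0
```

Emit:
{"fn": "step_arm", "kwargs": {"linear": [[0.05, 0, 0], [0.05, 0, 0], [0.05, 0, 0], [0.05, 0, 0]], "dr": [[0, 0, 0], [0, 0, 0], [0, 0, 0], [0, 0, 0]], "claw": [0.6, 0.6, 0.6, 0.6]}}

```text
t: 19.0
eef_pos: [0.4658, -0.0281, 0.0172]
ee_rot: [-0.15, 3.134, -0.001]
ft_force: [11.6, 5.1, -1.3]
width: 0.0119
finger_force: 30.0
```

Clip 3 holds at about 12 N. I'll finish the centimetre.

Emit:
{"fn": "step_arm", "kwargs": {"linear": [[0.05, 0, 0.03], [0.05, 0, 0.03], [0.05, 0, 0], [0.05, 0, 0], [0.05, 0, 0], [0.05, 0, 0], [0.05, 0, 0], [0.05, 0, 0]], "dr": [[0, 0.15, 0], [0, 0.1, 0], [0, 0, 0], [0, 0, 0], [0, 0, 0], [0, 0, 0], [0, 0, 0], [0, 0, 0]], "claw": [0.6, 0.6, 0.6, 0.6, 0.6, 0.6, 0.6, 0.6]}}

```text
t: 19.8
eef_pos: [0.4619, -0.0286, 0.0168]
ee_rot: [-0.15, 3.138, -0.002]
ft_force: [11.2, 4.7, 0.3]
width: 0.0118
finger_force: 30.0
```

Emit:
{"fn": "step_arm", "kwargs": {"linear": [[0.05, 0, 0], [0.05, 0, 0], [0.05, 0, 0], [0.05, 0, 0]], "dr": [[0, 0, 0], [0, 0, 0], [0, 0, 0], [0, 0, 0]], "claw": [0.6, 0.6, 0.6, 0.6]}}

```text
t: 20.2
eef_pos: [0.4599, -0.0287, 0.0168]
ee_rot: [-0.15, 3.138, -0.002]
ft_force: [9.7, 4.4, 0.3]
width: 0.0117
finger_force: 30.0
```

Emit:
{"fn": "step_arm", "kwargs": {"linear": [[0.05, 0, 0], [0.05, 0, 0], [-0.2, 0, 0], [-0.15, 0, 0], [0, 0, 0], [0, 0, 0], [0, 0, 0], [0, 0, 0], [0, 0, 0]], "dr": [[0, 0, 0], [0, 0, 0], [0, -0.3, 0], [0, -0.25, 0], [0, 0, 0], [0, 0, 0], [0, 0, 0], [0, 0, 0], [0, 0, 0]], "claw": [0.6, 0.6, 0.6, 0.6, 0.6, 4, 4, 4, 4]}}

```text
t: 21.1
eef_pos: [0.4571, -0.0285, 0.0155]
ee_rot: [0.15, -3.138, -0.0]
ft_force: [-0.5, 0.5, 0.7]
width: 0.0389
finger_force: 0.0
```

Sliding forces were about 20 N for clip 1, 5.4 N for clip 2 and 12 N for clip 3, so clip 2 is the weak one. I'll move over its housing.

Emit:
{"fn": "step_arm", "kwargs": {"linear": [[0, 0, -3], [0, 0, -4], [0, 0, -3], [-2.15, 1.87, 0], [-2.15, 1.87, 0], [-2.15, 1.87, 0], [-2.15, 1.87, 0], [0, 0, 0], [0, 0, 0], [0, 0, 0]], "dr": [[0, 0, 0], [0, 0, 0], [0, 0, 0], [0, 0, 0], [0, 0, 0], [0, 0, 0], [0, 0, 0], [0, 0, 0], [0, 0, 0], [0, 0, 0]], "claw": [4, 4, 4, 5, 5, 5, 5, 5, 5, 5]}}

```text
t: 22.1
eef_pos: [0.5349, 0.0535, 0.1154]
ee_rot: [0.15, -3.137, 0.0]
ft_force: [-0.2, -0.1, 1.0]
width: 0.0504
finger_force: 0.0
```

```bash
python3 - <<'E'
from h import *
s=state();print(s["t"],s["eef_pos"].round(4),s["ft_force"].round(2),s["width"],s["ee_rot"].round(3))
P=camera_params("wrist");im=camera("wrist");cv2.imwrite("pics/w7.png",im)
for d in trace("card_1","wrist"):
    r=cv2.minAreaRect(cv2.findNonZero(d["pixels"].astype(np.uint8)));print(round(d["p"],2),np.round(r[0],1),np.round(r[1],1))
for X in((.4535,.0465,.046),(.537,.0543,.068)): print(proj("wrist",X,P))
# notebook: corners/center check in top
m=cv2.inRange(cv2.cvtColor(cv2.imread("pics/top0.png"),cv2.COLOR_BGR2HSV),(140,80,80),(175,255,255))
r=cv2.minAreaRect(cv2.findNonZero(m));print(r,[atz("top",p,.011)[:2].round(3).tolist() for p in cv2.boxPoints(r)],atz("top",r[0],.011).round(3))
m=cv2.inRange(cv2.cvtColor(cv2.imread("pics/scene0.png"),cv2.COLOR_BGR2HSV),(140,80,80),(175,255,255))
r=cv2.moments(m,True);print("scene pad ctr",atz("scene",(r["m10"]/r["m00"],r["m01"]/r["m00"]),.011).round(3))
E
```

```text
22.1 [0.5349 0.0535 0.1154] [-0.18 -0.14  0.97] 0.05037957221808966 [ 0.15  -3.137  0.   ]
0.88 [410.5 138. ] [88. 25.]
0.79 [224. 138.] [88. 24.]
0.63 [317.  133.5] [89. 16.]
0.4 [317.  163.3] [178.5 267.1]
[318.33798244 104.25796901]
[318.09785859 223.29603096]
((218.84837341308594, 192.01974487304688), (60.14652633666992, 84.11679077148438), 1.3322198390960693) [[0.408, 0.472], [0.621, 0.473], [0.619, 0.32], [0.405, 0.321]] [0.513 0.397 0.011]
scene pad ctr [0.508 0.394 0.011]
```

Emit:
{"fn": "step_arm", "kwargs": {"linear": [[-0.1, 0, 3], [0, 0, 3], [0, 0, 1.4], [0, 0, 0.7], [0, 0, 0], [0, 0, 0], [0, 0, 0], [0, 0, 0], [0, 0, 0], [0, 0, 0]], "dr": [[0, 0, 0], [0, 0, 0], [0, 0, 0], [0, 0, 0], [0, 0, 0], [0, 0, 0], [0, 0, 0], [0, 0, 0], [0, 0, 0], [0, 0, 0]], "claw": [5, 5, 5, 5, 5, 5, 2.5, 2.5, 2.5, 2.5]}}

```text
t: 23.2
eef_pos: [0.5379, 0.0543, 0.0356]
ee_rot: [-0.15, 3.136, 0.0]
ft_force: [-0.9, 0.2, 6.4]
width: 0.0341
finger_force: 30.0
```

Emit:
{"fn": "step_arm", "kwargs": {"linear": [[0, 0, 0], [0, 0, 0]], "dr": [[0, 0, 0], [0, 0, 0]], "claw": [2.5, 2.5]}}

```text
t: 23.4
eef_pos: [0.5379, 0.0542, 0.0356]
ee_rot: [-0.15, 3.136, 0.0]
ft_force: [-0.8, -0.9, 5.8]
width: 0.0338
finger_force: 30.0
```

Emit:
{"fn": "step_arm", "kwargs": {"linear": [[0, 0, -0.5], [0, 0, -1], [0, 0, -1], [0, 0, -1.5], [0, 0, -2], [0, 0, -2], [0, 0, -2], [0, 0, -1], [0, 0, 0], [0, 0, 0]], "dr": [[0, 0, 0], [0, 0, 0], [0, 0, 0], [0, 0, 0], [0, 0, 0], [0, 0, 0], [0, 0, 0], [0, 0, 0], [0, 0, 0], [0, 0, 0]], "claw": [2.5, 2.5, 2.5, 2.5, 2.5, 2.5, 2.5, 2.5, 2.5, 2.5]}}

```text
t: 24.4
eef_pos: [0.5366, 0.0542, 0.1447]
ee_rot: [-0.15, 3.138, 0.0]
ft_force: [0.2, 0.1, -2.1]
width: 0.0337
finger_force: 30.0
```

```bash
python3 - <<'E'
from h import *
s=state();print(s["t"],s["eef_pos"].round(4),s["ft_force"].round(2),s["width"],s["ee_rot"].round(3),s["moment"].round(2))
camera("wrist")
for d in trace("card_1","wrist"):
    r=cv2.minAreaRect(cv2.findNonZero(d["pixels"].astype(np.uint8)));print(round(d["p"],2),np.round(r[0],1),np.round(r[1],1))
E
```

```text
24.4 [0.5366 0.0542 0.1447] [ 0.22  0.11 -2.12] 0.033652656755435384 [-0.15   3.138  0.   ] [ 0.07  0.01 -0.01]
0.92 [400.  134.5] [79. 22.]
0.66 [316. 130.] [136.  24.]
0.65 [232.5 134. ] [78. 21.]
```

Emit:
{"fn": "step_arm", "kwargs": {"linear": [[-0.1, 1.2, 0], [-0.2, 2.4, 0], [-0.25, 3.1, 0], [-0.25, 3.1, 0], [-0.25, 3.1, 0], [-0.25, 3.1, 0], [-0.25, 3.1, 0], [-0.25, 3.1, 0], [-0.25, 3.1, 0], [-0.25, 3.1, 0]], "dr": [[0, 0, 0], [0, 0, 0], [0, 0, 0], [0, 0, 0], [0, 0, 0], [0, 0, 0], [0, 0, 0], [0, 0, 0], [0, 0, 0], [0, 0, 0]], "claw": [2.5, 2.5, 2.5, 2.5, 2.5, 2.5, 2.5, 2.5, 2.5, 2.5]}}

```text
t: 25.5
eef_pos: [0.532, 0.3409, 0.1438]
ee_rot: [0.151, -3.137, 0.001]
ft_force: [0.2, -0.3, -2.3]
width: 0.0335
finger_force: 30.0
```

Emit:
{"fn": "step_arm", "kwargs": {"linear": [[-0.25, 3.1, 0], [-0.2, 2, 0], [-0.1, 0.8, 0], [0, 0, 0], [0, 0, 0], [0, 0, 0], [0, 0, 0]], "dr": [[0, 0, 0], [0, 0, 0], [0, 0, 0], [0, 0, 0], [0, 0, 0], [0, 0, 0], [0, 0, 0]], "claw": [2.5, 2.5, 2.5, 2.5, 2.5, 2.5, 2.5]}}

```text
t: 26.2
eef_pos: [0.5331, 0.3972, 0.1449]
ee_rot: [-0.148, 3.137, -0.0]
ft_force: [1.2, -0.3, -1.5]
width: 0.0337
finger_force: 30.0
```

```bash
python3 - <<'E'
from h import *
s=state();print(s["t"],s["eef_pos"].round(4),s["ft_force"].round(2),s["width"],s["ee_rot"].round(3))
P=camera_params("wrist");im=camera("wrist");cv2.imwrite("pics/w8.png",im)
E
```

```text
26.2 [0.5331 0.3972 0.1449] [ 1.17 -0.26 -1.51] 0.03373719402558569 [-0.148  3.137 -0.   ]
```

View pics/w8.png

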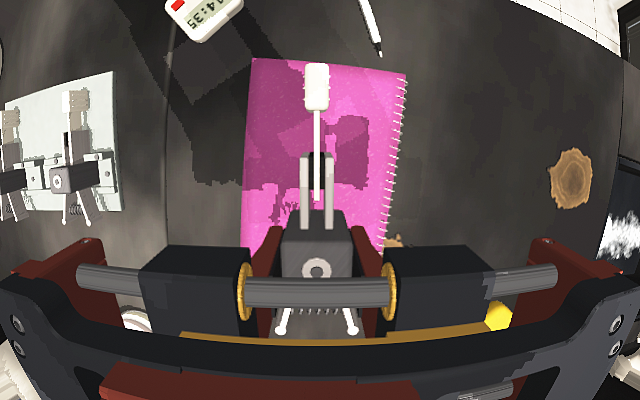

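The clip hangs straight with its card at (317,85), over the notebook and well within its edges. I'll lower it.

Emit:
{"fn": "step_arm", "kwargs": {"linear": [[0, 0, 2], [0, 0, 2.5], [0, 0, 2.5], [0, 0, 2], [0, 0, 1], [0, 0, 0.5], [0, 0, 0], [0, 0, 0]], "dr": [[0, 0, 0], [0, 0, 0], [0, 0, 0], [0, 0, 0], [0, 0, 0], [0, 0, 0], [0, 0, 0], [0, 0, 0]], "claw": [2.5, 2.5, 2.5, 2.5, 2.5, 2.5, 2.5, 2.5]}}

```text
t: 27.05
eef_pos: [0.5336, 0.3987, 0.0408]
ee_rot: [-0.15, 3.136, 0.001]
ft_force: [-0.5, 0.5, -2.3]
width: 0.034
finger_force: 30.0
```

Emit:
{"fn": "step_arm", "kwargs": {"linear": [[0, 0, 0.05], [0, 0, 0.05], [0, 0, 0.05], [0, 0, 0]], "dr": [[0, 0, 0], [0, 0, 0], [0, 0, 0], [0, 0, 0]], "claw": [2.5, 2.5, 2.5, 2.5]}}

```text
t: 27.45
eef_pos: [0.533, 0.3984, 0.0385]
ee_rot: [-0.15, 3.137, 0.0]
ft_force: [0.1, -0.6, -2.3]
width: 0.0341
finger_force: 30.0
```

Emit:
{"fn": "step_arm", "kwargs": {"linear": [[0, 0, 0.05], [0, 0, 0.05], [0, 0, 0.05], [0, 0, 0], [0, 0, 0]], "dr": [[0, 0, 0], [0, 0, 0], [0, 0, 0], [0, 0, 0], [0, 0, 0]], "claw": [2.5, 2.5, 2.5, 2.5, 2.5]}}

```text
t: 27.95
eef_pos: [0.5329, 0.3983, 0.0368]
ee_rot: [-0.15, 3.137, -0.0]
ft_force: [-0.7, 0.6, -1.9]
width: 0.0339
finger_force: 30.0
```

Emit:
{"fn": "step_arm", "kwargs": {"linear": [[0, 0, 0.05], [0, 0, 0], [0, 0, 0]], "dr": [[0, 0, 0], [0, 0, 0], [0, 0, 0]], "claw": [2.5, 2.5, 2.5]}}

```text
t: 28.25
eef_pos: [0.533, 0.3984, 0.0365]
ee_rot: [-0.15, 3.137, 0.0]
ft_force: [0.1, -0.1, -1.1]
width: 0.0338
finger_force: 30.0
```

Contact is starting: the load has dropped from -2.3 to -1.1 N. A touch more, then release and rise.

Emit:
{"fn": "step_arm", "kwargs": {"linear": [[0, 0, 0.05], [0, 0, 0], [0, 0, 0]], "dr": [[0, 0, 0], [0, 0, 0], [0, 0, 0]], "claw": [2.5, 2.5, 2.5]}}

```text
t: 28.55
eef_pos: [0.533, 0.3984, 0.0364]
ee_rot: [-0.15, 3.137, 0.0]
ft_force: [-2.3, -1.4, 5.3]
width: 0.034
finger_force: 30.0
```

Emit:
{"fn": "step_arm", "kwargs": {"linear": [[0, 0, 0], [0, 0, 0], [0, 0, 0], [0, 0, 0], [0, 0, 0]], "dr": [[0, 0, 0], [0, 0, 0], [0, 0, 0], [0, 0, 0], [0, 0, 0]], "claw": [6, 6, 6, 6, 6]}}

```text
t: 29.05
eef_pos: [0.533, 0.3983, 0.0357]
ee_rot: [-0.15, 3.137, 0.0]
ft_force: [-0.6, 0.4, 0.4]
width: 0.06
finger_force: 0.0
```

Emit:
{"fn": "step_arm", "kwargs": {"linear": [[0, 0, -1], [0, 0, -2], [0, 0, -3], [0, 0, -4], [0, 0, -4], [0, 0, -3], [2, 0, 0], [3, 0, 0], [3, 0, 0], [0, 0, 0]], "dr": [[0, 0, 0], [0, 0, 0], [0, 0, 0], [0, 0, 0], [0, 0, 0], [0, 0, 0], [0, 0, 0], [0, 0, 0], [0, 0, 0], [0, 0, 0]], "claw": [6, 6, 6, 6, 6, 6, 6, 6, 6, 6]}}

```text
t: 30.05
eef_pos: [0.45, 0.39, 0.2064]
ee_rot: [0.152, -3.137, 0.001]
ft_force: [0.4, -0.2, 0.3]
width: 0.0598
finger_force: 0.0
```

```bash
python3 - <<'E'
from h import *
s=state();print(s["t"],s["eef_pos"].round(4),s["ft_force"].round(2),s["width"])
P=camera_params("wrist");camera("wrist")
for d in trace("card_1","wrist"):
    r=cv2.minAreaRect(cv2.findNonZero(d["pixels"].astype(np.uint8)));print(round(d["p"],2),np.round(r[0],1),np.round(r[1],1))
# expected grip/ housing of the placed clip
c=np.array([.533,.3984]);u=np.array([.9954,.0958])
for k,z in((-.086,.047),(0,.069)): print(proj("wrist",(*(c+k*u),z),P))
a=camera("top");b=cv2.imread("pics/top0.png");camera("scene")
for n in("timer","bottle"): print(n,[np.round(np.array(d["point"])*[640,400]).tolist() for d in search_frame(n,"top")][:2])
df=cv2.absdiff(a,b).max(2);print("timer diff",df[240:278,252:290].max(),"bottle diff",df[112:150,430:470].max())
E
```

```text
30.05 [0.45   0.39   0.2064] [ 0.43 -0.17  0.29] 0.05982440534828898
0.96 [ 42.1 178. ] [31.4 19.3]
0.84 [316.5 200.5] [61. 11.]
0.72 [109.7 174.9] [37.5 22. ]
[317.40459778 186.11192913]
[317.25437948 269.46486746]
timer [[268.0, 258.0], [351.0, 195.0]]
bottle [[452.0, 131.0]]
timer diff 98 bottle diff 29
```

```bash
python3 -c "
from station import *
print(sign_off())"
```

```text
the job is handed in; nothing more can be done
None
```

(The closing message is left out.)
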